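Rotate three plug-in units into their matching holders

ROBOT

A 6-joint arm with a two-finger parallel gripper is mounted at the origin on the work surface. World frame = base frame: x ahead of the robot, y to its left, z up, the work surface at z = 0. Lengths are in m, angles in rad, forces in N, time in s.
With the tool pointing down it reaches from about 0.25 to 0.725 m from the base axis. Payload 4 kg.
Tool frame: the origin (TCP) lies on the centre line of the jaws, within the pads' length; the fingertips stand 11 mm ahead of it and the grasp point (between the pads) lies 8 mm behind it; z points along the fingers, x is the direction in which the jaws open and shut, and the axes are right-handed (so a half turn about z gives the same grasp; the last joint's range is limited). The gripper opens to 85 mm and grips with 20 to 120 N. Pads are 22 mm wide; open, the fingers measure 114 mm over their backs; the gripper's body (76 mm by 85 mm) begins 54 mm behind the grasp point. The pads swing forward as they close: fully open they stand 13 mm farther back than shut.
Start: joints at [-1.124, 0.241, 0.005, 1.335, 0, 1.571], TCP at [0.216, -0.451, 0.242] pointing down, gripper open.
Joint ranges: [-2.72, 2.72], [-1.05, 1.87], [-1.09, 1.28], [-1.99, 2.15], [-1.42, 1.44], [-3.14, 3.14]. Speed limits (rad/s): [2.79, 2.79, 3.14, 3.14, 3.14, 3.14].

INTERFACE

Orientations are given as a unit quaternion [x, y, z, w].
In Python, from workcell import bot, viewer, order gives the robot as it stands. The module is installed in compiled form; this text tells all that it offers.
- The arm moves only by the tool send_rows, never from a script. Its argument "increments" is a list that holds one entry, the list of rows, each a list of 4 numbers: the shift along the tool's x, y, z in m, then the turn about the tool's z in degrees. A call has exactly 8 rows; each row shifts and turns the pose as measured when the row begins, along the tool's axes as they then stand; what a row does not reach is not made up. A row lasts 1/10 s, in which the tool goes at most 50 mm and 8.59 degrees, less where a joint would pass 70% of its speed; a pose out of reach is approached as far as the arm can. A call is refused whole if a number of a shift passes 0.05 or a number of a turn 8.59, either way. A call with a gripper value outside its range is refused whole. "hand" is the closure, from -1 (fully open) to 1 (shut), so that 0 is half open, set as the call begins (left out, the last holds). The fingers move at their own pace and stop on an object; the grip force is fixed at half the most. Time passes only in rows, so rows that do not move let the fingers close, or fill a call up. It gives the time, the measured TCP pose, the force and the opening at its end, in the units of the state.
- bot.get_obs(): the state, without advancing time (a new reading comes with each control period).
- viewer.camera(name): name is "scene" or "top" or "wrist"; returns a dict with "image" (400x640x3 uint8, red, green, blue), "range_z" (400x640 float32, m along the optical axis (not along the pixel's ray), 0 where there is no reading), "camera_matrix" (3x3 intrinsics, pixels), "dist" ([k1, k2, p1, p2, k3] as OpenCV has them; the pictures are not rectified), "eye" and "rotation" of the camera in the world. Camera axes: x right, y down, z forward; pixel columns grow to the right and rows downward; lengths in m; the calibration is good to about 2 mm. A picture is of the moment at which its call begins.
- order.job_done(): hands the job in, once; it reports no verdict.
The state is a dict: "clock": time; "joint_pos": joint angles; "joint_vel": joint speeds; "tau": joint torques, N m; "eef_pos": TCP position; "tool_rot": TCP orientation; "ft_force": force on the tool from outside, world axes, zero at the start; "ft_torque": the same for the moment, N m; "grip_width": finger opening in m.
Only numpy, scipy, OpenCV 4.12 (cv2) and the standard library are available. Lean on these libraries where they do the work, as an engineer would, in place of code of your own. Each camera call takes 0.05 s, during which the arm holds its last target.

TASK

The three plug-in units on the panel-building bench each stand in the wrong holder: move them round so that every unit ends upright and fully down in the holder of its own colour, using the empty grey holder as the free spot if you like. Set each unit down rather than dropping it, never tip one over, and leave the button box, the meter and the jar where they are.

Things in the scene. Friction and masses are not known exactly. Their poses are not given: they have to be found in the camera images.
- unit_blue_center (a point): Loose plug-in unit, a contactor with a black plunger plate on its blue cap. White body 40 (its x) x 60 (its y) x 48 mm, cap 40 x 40 x 18 mm centred on top: 66 mm high in all, about 220 g. The point is its centre, 33 mm above its underside; z up. Grip it across x: those two flat sides, 40 mm apart, run the full height. Starts standing in a holder of another colour.
- unit_yellow_center (a point): Loose plug-in unit, a timer relay with a round black dial on its yellow cap. White body 40 (its x) x 60 (its y) x 48 mm, cap 40 x 40 x 18 mm centred on top: 66 mm high in all, about 220 g. The point is its centre, 33 mm above its underside; z up. Grip it across x: those two flat sides, 40 mm apart, run the full height. Starts standing in a holder of another colour.
- unit_red_center (a point): Loose plug-in unit, a three-pole breaker with three black bars on its red cap. White body 40 (its x) x 60 (its y) x 48 mm, cap 40 x 40 x 18 mm centred on top: 66 mm high in all, about 220 g. The point is its centre, 33 mm above its underside; z up. Grip it across x: those two flat sides, 40 mm apart, run the full height. Starts standing in a holder of another colour.
- holder_blue: Blue holder, fixed: plate 84 (x) x 104 (y) x 6 mm; a rim 4 mm thick, 8 mm above the plate, round a pocket 50 (x) x 70 mm (y): 5 mm play on each side of a unit. Origin on the bench under the pocket centre, z up; pocket floor 6 mm above it. Unit x goes along holder x, either way round; a seated unit has its centre 39 mm above the bench. Holds a wrong unit at the start.
- holder_yellow: Yellow holder, fixed: plate 84 (x) x 104 (y) x 6 mm; a rim 4 mm thick, 8 mm above the plate, round a pocket 50 (x) x 70 mm (y): 5 mm play on each side of a unit. Origin on the bench under the pocket centre, z up; pocket floor 6 mm above it. Unit x goes along holder x, either way round; a seated unit has its centre 39 mm above the bench. Holds a wrong unit at the start.
- holder_red: Red holder, fixed: plate 84 (x) x 104 (y) x 6 mm; a rim 4 mm thick, 8 mm above the plate, round a pocket 50 (x) x 70 mm (y): 5 mm play on each side of a unit. Origin on the bench under the pocket centre, z up; pocket floor 6 mm above it. Unit x goes along holder x, either way round; a seated unit has its centre 39 mm above the bench. Holds a wrong unit at the start.
- holder_grey: Grey holder, fixed: plate 84 (x) x 104 (y) x 6 mm; a rim 4 mm thick, 8 mm above the plate, round a pocket 50 (x) x 70 mm (y): 5 mm play on each side of a unit. Origin on the bench under the pocket centre, z up; pocket floor 6 mm above it. Unit x goes along holder x, either way round; a seated unit has its centre 39 mm above the bench. Empty at the start.
- button_box_center (a point): Bystander, loose: light grey button box 72 x 72 x 48 mm, with one black and one white round button 8 mm high on top. The point is the centre of the box, 24 mm above the bench.
- meter_center (a point): Bystander, loose: flat black hand-held meter 68 mm (x) by 110 mm (y) by 34 mm, lying face up, with a greenish window and a grey dial (top 40 mm above the bench). The point is its centre, 17 mm above the bench.
- jar_center (a point): Bystander, loose: amber jar with a black cap, 64 mm across and 65 mm high, upright. The point is its centre, half-way up.

How it is judged:
At the end, for the whole second after the job is handed in: Blue, yellow and red units each in the holder of their own colour: centre within 10 mm of the pocket centre, on the pocket floor (centre 34 to 43 mm above the bench), upright within 0.1 rad, square with the holder within 0.25 rad (either way round), released, under 0.02 m/s (horizontal distance between unit_blue_center and holder_blue below 0.01 m and z of unit_blue_center in the frame of holder_blue between 0.034 and 0.043 m and angle between each of unit_blue_center, unit_yellow_center, unit_red_center's own z axis and vertical below 0.1 rad and angle between the x axis of unit_blue_center and the x axis of holder_blue, either way round below 0.25 rad and linear speed of each of unit_blue, unit_yellow, unit_red below 0.02 m/s and horizontal distance between unit_yellow_center and holder_yellow below 0.01 m and z of unit_yellow_center in the frame of holder_yellow between 0.034 and 0.043 m and angle between the x axis of unit_yellow_center and the x axis of holder_yellow, either way round below 0.25 rad and horizontal distance between unit_red_center and holder_red below 0.01 m and z of unit_red_center in the frame of holder_red between 0.034 and 0.043 m and angle between the x axis of unit_red_center and the x axis of holder_red, either way round below 0.25 rad); the robot touches nothing.
It fails at once if a unit is tipped over (angle between any of unit_blue_center, unit_yellow_center, unit_red_center's own z axis and vertical above 0.7 rad).
It fails at once if a unit is dropped or thrown (free fall of more than about 25 mm) ((linear speed of unit_blue above 0.7 m/s and contact force between unit_blue and the fingers below 0.05 N) or (linear speed of unit_yellow above 0.7 m/s and contact force between unit_yellow and the fingers below 0.05 N) or (linear speed of unit_red above 0.7 m/s and contact force between unit_red and the fingers below 0.05 N)).
It fails at once if the button box, the meter or the jar is moved by more than 25 mm (distance of any of button_box_center, meter_center, jar_center from where it was at the start of the episode above 0.025 m).
It also fails if it takes over 93 s, if anything falls off the work surface, if the arm or the gripper's body presses on something with over 40 N, if the wrist force passes 120 N, or if a joint passes its speed limit or range.

## Working session

There is one attempt and no reset: what is moved stays moved. The work goes in short steps, Python scripts to look and compute and a tool call to move; the robot and the scene stay as the last step left them, time stands still between calls to the robot, and variables do not carry over. Pictures are saved under pics/ and viewed, and the job is handed in when it is done.

Besides the shell and the picture viewer there is one more tool, called after "Request:" as name(argument=value, ...), one argument or row to a line, values as JSON. send_rows: Moves the arm, as the interface text tells. Its arguments: {"type":"object","properties":{"increments":{"type":"array","items":{"type":"array","items":{"type":"array","items":{"type":"number"}}}},"hand":{"type":"number"}},"required":["increments"]}

```bash
mkdir -p pics; ls
python3 - <<'E'
from workcell import bot, viewer, order
import cv2
o=bot.get_obs()
for k,v in o.items(): print(k,v)
for n in ["scene","top"]:
    c=viewer.camera(n); cv2.imwrite(f"pics/{n}0.png",c["image"][:,:,::-1])
    print(n,c["camera_matrix"],c["dist"],c["eye"],c["rotation"])
E
```

```text
pics
clock 0.0
joint_pos [-1.12399648e+00  2.41429411e-01  3.70889515e-03  1.33522728e+00
  3.16012882e-05  1.57079522e+00]
joint_vel [-0.00051497 -0.00126767 -0.00022583 -0.00171143  0.00073172 -0.00079673]
tau [-3.02207411e-06 -3.72322869e+01  2.52405292e+01  1.68647035e-02
  6.57056830e-05 -2.88740488e-06]
eef_pos [ 0.21577808 -0.45034733  0.2413989 ]
tool_rot [ 8.46191778e-01 -5.32877395e-01 -9.01859572e-04 -5.86607417e-04]
ft_force [-0.07195087  0.36111372  0.70437696]
ft_torque [ 0.01785812  0.0223089  -0.02832267]
grip_width 0.08538960399357311
scene [[483.6314505    0.         324.27939704]
 [  0.         483.6314505  205.18930895]
 [  0.           0.           1.        ]] [-0.09171914  0.          0.          0.          0.        ] [ 1.18447152 -0.42428325  0.83643626] [ 0.81593897  0.42974581 -0.18598813 -0.33907308]
top [[390.28117147   0.         318.24935629]
 [  0.         390.28117147 198.81462425]
 [  0.           0.           1.        ]] [-0.03466037  0.          0.          0.          0.        ] [0.41727384 0.00228076 0.96153264] [ 0.7086452  -0.70080048  0.06373997 -0.05136027]
```

View pics/top0.png

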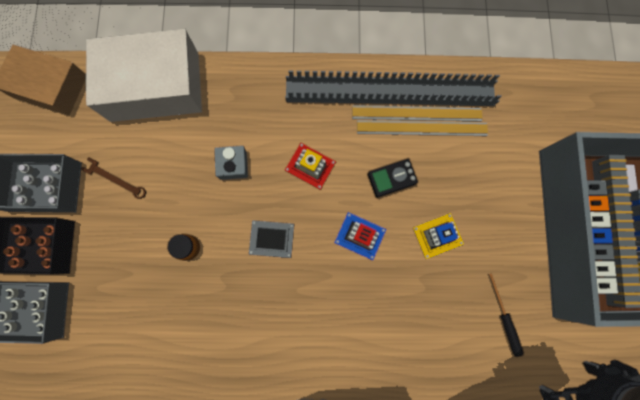

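View pics/scene0.png

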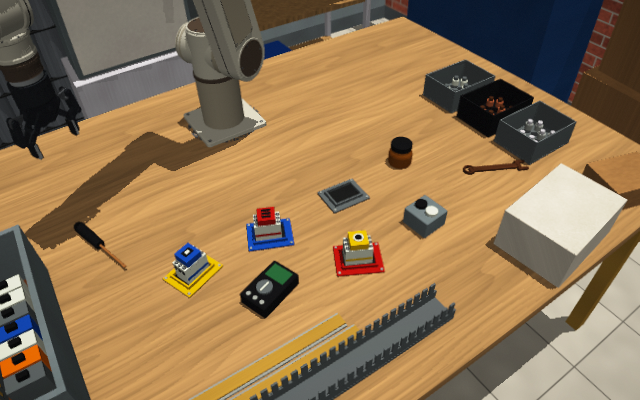

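Top view: yellow unit in the red holder (311,162), red unit in the blue holder (361,235), blue unit in the yellow holder (439,235), and the grey holder (271,239) is empty. Next I'll measure the plates and unit tops.

```bash
cat > h.py <<'E'
import numpy as np, cv2
from scipy.spatial.transform import Rotation as R
from workcell import bot, viewer, order
def rays(c,px):
    px=np.asarray(px,float).reshape(-1,1,2)
    n=cv2.undistortPoints(px,c["camera_matrix"],np.array(c["dist"],float)).reshape(-1,2)
    return np.c_[n,np.ones(len(n))]
def M(c):
    r=np.asarray(c["rotation"]); return r if r.shape==(3,3) else R.from_quat(r).as_matrix()
def plane(c,px,z):
    d=rays(c,px)@M(c).T; e=np.asarray(c["eye"]); return e+d*((z-e[2])/d[:,2])[:,None]
def cloud(c):
    h,w=c["range_z"].shape; u,v=np.meshgrid(np.arange(w),np.arange(h))
    P=(rays(c,np.c_[u.ravel(),v.ravel()])*c["range_z"].reshape(-1,1))@M(c).T+np.asarray(c["eye"])
    return P.reshape(h,w,3)
def hue(c): return cv2.cvtColor(c["image"],cv2.COLOR_RGB2HSV)
def mask(c,name):
    H=hue(c); h,s,v=H[...,0].astype(int),H[...,1],H[...,2]
    return {'red':((h<6)|(h>174))&(s>150)&(v>70),'yellow':(h>20)&(h<32)&(s>170)&(v>100),'blue':(h>100)&(h<125)&(s>130)&(v>60),
     'grey':(s>15)&(s<120)&(h>90)&(h<125)&(v<140)}[name]
def rect(P):
    (x,y),(a,b),t=cv2.minAreaRect(np.float32(P[:,:2]*1000).reshape(-1,1,2))
    # angle of SHORT side
    if a>b: t+=90;a,b=b,a
    t=(t+90)%180-90
    return np.round([x,y,a,b,t],1)
E
python3 - <<'E'
from h import *
c=viewer.camera("top"); P=cloud(c)
print("bench z",np.median(P[280:300,100:400,2]))
L={'red':(311,162),'blue':(361,235),'yellow':(439,235),'grey':(271,239)}
C={}
for n,(u,v) in L.items():
    m=np.zeros((400,640),np.uint8); m[v-32:v+32,u-32:u+32]=mask(c,n)[v-32:v+32,u-32:u+32]
    low=P[...,2]<0.03
    ys,xs=np.nonzero(m.astype(bool)&low)
    k,lab,st,ce=cv2.connectedComponentsWithStats((m.astype(bool)&low).astype(np.uint8)); b=1+np.argmax(st[1:,4]); ys,xs=np.nonzero(lab==b)
    r=rect(plane(c,np.c_[xs,ys],0.006)); print(n,"plate 84x104:",r)
    C[n]=r[:2]/1000
    d=np.hypot(P[...,0]-C[n][0],P[...,1]-C[n][1])<0.06
    for lo,hi,zz in((.062,.09,.072),(.045,.09,.054)):
        ys,xs=np.nonzero(d&(P[...,2]>lo)&(P[...,2]<hi))
        if len(xs)>20: print("   z>",lo,len(xs),rect(P[ys,xs]),np.round(np.median(P[ys,xs,2]),4))
ys,xs=np.nonzero((P[...,2]>.02)&(P[...,2]<.2)&(abs(P[...,1])<.45)&(P[...,0]>.2)&(P[...,0]<.6))
m=np.zeros((400,640),np.uint8);m[ys,xs]=1
k,lab,st,ce=cv2.connectedComponentsWithStats(m)
for i in range(1,k):
    if st[i,4]>100:
        ys,xs=np.nonzero(lab==i); print(np.round(ce[i]),rect(P[ys,xs]),P[ys,xs,2].max())
E
```

```text
bench z 0.0004438380313470658
red plate 84x104: [659.    7.8  81.1 101.4 -28.3]
   z> 0.062 300 [657.4   6.7  39.9  40.5  63. ] 0.0724
   z> 0.045 463 [657.3   6.7  40.5  60.6 -27. ] 0.0709
blue plate 84x104: [ 484.3 -116.7   79.7  100.   -23.5]
   z> 0.062 319 [ 483.7 -119.4   40.2   40.5   64. ] 0.0729
   z> 0.045 475 [ 483.9 -119.5   40.6   60.3  -24.5] 0.0716
yellow plate 84x104: [ 486.6 -310.    84.4  105.    20.9]
   z> 0.062 328 [ 488.9 -308.4   40.2   41.2   18.7] 0.0727
   z> 0.045 466 [ 488.9 -307.8   40.3   62.5   19.6] 0.0718Traceback (most recent call last):
  File "<stdin>", line 10, in <module>
    return _wrapfunc(a, 'argmax', axis=axis, out=out, **kwds)
    return bound(*args, **kwds)
ValueError: attempt to get argmax of an empty sequence
```

Run:
```python
from h import *
c=viewer.camera("top"); P=cloud(c); H=hue(c)
print(H[224,271],H[239,271],H[239,290],H[255,271])
m=np.zeros((400,640),np.uint8)
sub=H[210:270,240:305]; m[210:270,240:305]=(sub[...,1]<95)
m=cv2.morphologyEx(m,cv2.MORPH_OPEN,np.ones((3,3),np.uint8))
k,lab,st,ce=cv2.connectedComponentsWithStats(m); b=1+np.argmax(st[1:,4]); ys,xs=np.nonzero(lab==b)
print("grey",rect(plane(c,np.c_[xs,ys],0.006)))
z=P[...,2]; ys,xs=np.nonzero((z>.0105)&(z<.02)&(np.hypot(P[...,0]-.472,P[...,1]-.115)<.07)); print("rim 58x78",len(xs),len(xs) and rect(P[ys,xs]))
ys,xs=np.nonzero((P[...,2]>.02)&(P[...,2]<.2)&(abs(P[...,1])<.45)&(P[...,0]>.2)&(P[...,0]<.72))
m=np.zeros((400,640),np.uint8);m[ys,xs]=1
k,lab,st,ce=cv2.connectedComponentsWithStats(m)
for i in range(1,k):
    if st[i,4]>100:
        ys,xs=np.nonzero(lab==i); print(np.round(ce[i]),rect(P[ys,xs]),P[ys,xs,2].max())
# rim of all
for n,(x,y) in dict(red=(.659,.008),blue=(.484,-.117),yellow=(.487,-.31)).items():
    ys,xs=np.nonzero((z>.0105)&(z<.02)&(np.hypot(P[...,0]-x,P[...,1]-y)<.055)); print(n,"rim",rect(P[ys,xs]))
# scene camera
c=viewer.camera("scene"); P=cloud(c)
for n,(x,y) in dict(red=(.659,.008),blue=(.484,-.117),yellow=(.487,-.31),grey=(.472,.115)).items():
    d=np.hypot(P[...,0]-x,P[...,1]-y); z=P[...,2]
    a=(d<.06)&(z>.066)&(z<.09); 
    if a.any(): print(n,"cap top scene",rect(P[a]))
    a=(d<.075)&(z>.003)&(z<.009); print("  plate scene",rect(P[a]))
```

```text
[ 96  12 108] [45 14 36] [ 90  12 107] [ 21  16 111]
grey [474.6 100.2  85.3 105.3  -3.7]
rim 58x78 208 [474.3 104.9  74.6  87.8  -4. ]
[230. 161.] [659.4 202.   72.9  73.  -84.4] 0.06069977725303333
[311. 162.] [657.3   6.7  40.8  60.5 -27. ] 0.07819737053904474
[393. 177.] [ 628.6 -196.6   68.7  111.1   19.3] 0.045658096766513445
[363. 235.] [ 483.6 -119.4   40.6   60.8  -24.7] 0.07742925850408677
[442. 234.] [ 489.  -308.1   40.6   62.    19.3] 0.07730350303819722
[183. 246.] [452.  301.1  58.5  58.9  38.5] 0.06968822129555308
red rim [ 6.614e+02 -5.000e-01  6.800e+01  9.110e+01 -2.860e+01]
blue rim [ 489.1 -118.3   65.9  101.1  -23.9]
yellow rim [ 487.6 -308.7   74.8   79.7   20.6]
red cap top scene [657.6   8.8  40.6  42.8  62.1]
  plate scene [663.8   3.6 135.9 145.4 -35.1]
blue cap top scene [ 483.5 -117.9   40.3   43.4   65. ]
  plate scene [ 491.  -123.   126.5  138.8  -24.8]
yellow cap top scene [ 487.6 -307.9   41.    45.8  -70.4]
  plate scene [ 489.9 -309.1  137.8  145.2   -2.3]
  plate scene [473.  114.8 144.2 145.5 -32.1]
```

```bash
cat > plan.py <<'E'
import sys
from h import *
# args: x y z (mm) yaw(deg) nrows
x,y,z,yaw,n=map(float,sys.argv[1:6]); n=int(n)
o=bot.get_obs(); p=np.array(o["eef_pos"])*1000; Rm=R.from_quat(o["tool_rot"]).as_matrix()
cy=np.degrees(np.arctan2(Rm[1,0],Rm[0,0])); 
d=(yaw-cy+90)%180-90
print("now",np.round(p,1),"yaw",round(cy,1),"tilt",round(np.degrees(np.arccos(-Rm[2,2])),2),"t",round(o["clock"],2),"w",round(o["grip_width"],4),"F",np.round(o["ft_force"],1),"dyaw",round(d,1))
D=np.array([x,y,z])-p; print("D",np.round(D,1),"tool:",np.round(Rm.T@D,1))
for i in range(n):
    a=np.radians(cy+d*i/n); T=np.array([[np.cos(a),np.sin(a),0],[np.sin(a),-np.cos(a),0],[0,0,-1]])
    print(np.round(np.r_[T.T@(D/n)/1000,-d/n],4).tolist())
E
python3 plan.py 488.5 -308 200 19.5 11
python3 - <<'E'
from h import *
for n in("top","scene"):
    c=viewer.camera(n);P=cloud(c);H=hue(c);h,s,v=[H[...,i].astype(int) for i in range(3)]
    for nm,(x,y) in dict(red=(.659,.008),blue=(.484,-.117),yellow=(.487,-.31)).items():
        d=np.hypot(P[...,0]-x,P[...,1]-y)
        m={'red':(((h<7)|(h>172))&(s>120)),'blue':(h>98)&(h<128)&(s>70),'yellow':(h>19)&(h<34)&(s>185)}[nm]&(d<.075)&(P[...,2]<.02)
        k,lab,st,ce=cv2.connectedComponentsWithStats(m.astype(np.uint8)); b=1+np.argmax(st[1:,4]); ys,xs=np.nonzero(lab==b)
        print(n,nm,rect(plane(c,np.c_[xs,ys],.006)))
E
```

```text
now [ 215.9 -450.7  241.9] yaw -64.4 tilt 0.05 t 0.25 w 0.0853 F [-0.3 -0.5  0.2] dyaw 83.9
D [272.6 142.7 -41.9] tool: [ -10.9 -307.5   41.9]
[-0.001, -0.028, 0.0038, -7.6272]
[0.0027, -0.0278, 0.0038, -7.6272]
[0.0064, -0.0272, 0.0038, -7.6272]
[0.01, -0.0261, 0.0038, -7.6272]
[0.0133, -0.0246, 0.0038, -7.6272]
[0.0165, -0.0226, 0.0038, -7.6272]
[0.0193, -0.0202, 0.0038, -7.6272]
[0.0218, -0.0175, 0.0038, -7.6272]
[0.024, -0.0144, 0.0038, -7.6272]
[0.0257, -0.0111, 0.0038, -7.6272]
[0.0269, -0.0076, 0.0038, -7.6272]
top red [658.9   7.8  81.7 102.3 -28.1]
top blue [ 484.7 -116.8   82.7  103.   -23.8]
top yellow [ 486.7 -309.9   83.3  103.6   21.4]
scene red [660.1   8.2  85.4 103.9 -28.6]
scene blue [ 485.3 -115.9   86.3  103.7  -24.2]
scene yellow [ 486.9 -308.5   85.7  105.2   21. ]
```

Request:
send_rows(
  increments=[
    [[-0.001, -0.028, 0.004, -7.6], [0.003, -0.028, 0.004, -7.6], [0.006, -0.027, 0.004, -7.6], [0.01, -0.026, 0.004, -7.6], [0.013, -0.025, 0.004, -7.6], [0.016, -0.023, 0.004, -7.6], [0.019, -0.02, 0.004, -7.6], [0.022, -0.018, 0.004, -7.6]],
  ],
  hand=-1,
)

```text
clock: 1.15
eef_pos: [0.4165, -0.342, 0.2094]
tool_rot: [1.0, -0.014, 0.0, 0.001]
ft_force: [0.5, -0.4, -1.0]
grip_width: 0.0857
```

```bash
python3 plan.py 488.5 -308 130 19.5 7
```

```text
now [ 416.5 -342.   209.4] yaw -1.6 tilt 0.14 t 1.15 w 0.0857 F [ 0.5 -0.4 -1. ] dyaw 21.1
D [ 72.   34.  -79.4] tool: [ 71.  -36.3  79.4]
[0.0101, -0.0052, 0.0113, -3.0214]
[0.0104, -0.0046, 0.0113, -3.0214]
[0.0106, -0.0041, 0.0113, -3.0214]
[0.0108, -0.0035, 0.0113, -3.0214]
[0.011, -0.0029, 0.0113, -3.0214]
[0.0111, -0.0023, 0.0113, -3.0214]
[0.0112, -0.0017, 0.0113, -3.0214]
```

Tracking is accurate.

Request:
send_rows(
  increments=[
    [[0.01, -0.005, 0.011, -3], [0.01, -0.005, 0.011, -3], [0.011, -0.004, 0.011, -3], [0.011, -0.004, 0.011, -3], [0.011, -0.003, 0.011, -3], [0.011, -0.002, 0.011, -3], [0.011, -0.002, 0.011, -3], [0, 0, 0, 0]],
  ],
)

```text
clock: 1.95
eef_pos: [0.4943, -0.3023, 0.1284]
tool_rot: [0.984, 0.18, 0.0, 0.001]
ft_force: [-0.2, -0.3, 0.3]
grip_width: 0.0853
```

```bash
python3 plan.py 488.5 -308 37 19.5 7
python3 - <<'E'
from h import *
c=viewer.camera("wrist"); cv2.imwrite("pics/w1.png",c["image"][:,:,::-1]); P=cloud(c)
d=np.hypot(P[...,0]-.4885,P[...,1]+.308)<.06
z=P[...,2]; a=d&(z>.068)&(z<.0752); print(a.sum(),rect(P[a]) if a.any() else 0)
a=d&(z>.045)&(z<.0752); print(a.sum(),rect(P[a]) if a.any() else 0)
E
```

```text
now [ 494.3 -302.3  128.4] yaw 20.7 tilt 0.11 t 1.95 w 0.0853 F [-0.2 -0.3  0.3] dyaw -1.2
D [ -5.8  -5.7 -91.4] tool: [-7.4  3.1 91.4]
[-0.0011, 0.0005, 0.0131, 0.1783]
[-0.0011, 0.0005, 0.0131, 0.1783]
[-0.0011, 0.0005, 0.0131, 0.1783]
[-0.0011, 0.0005, 0.0131, 0.1783]
[-0.0011, 0.0005, 0.0131, 0.1783]
[-0.001, 0.0005, 0.0131, 0.1783]
[-0.001, 0.0005, 0.0131, 0.1783]
4209 [ 488.5 -307.8   40.3   40.6   19.3]
5900 [ 488.6 -307.8   40.3   61.    19. ]
```

View pics/w1.png

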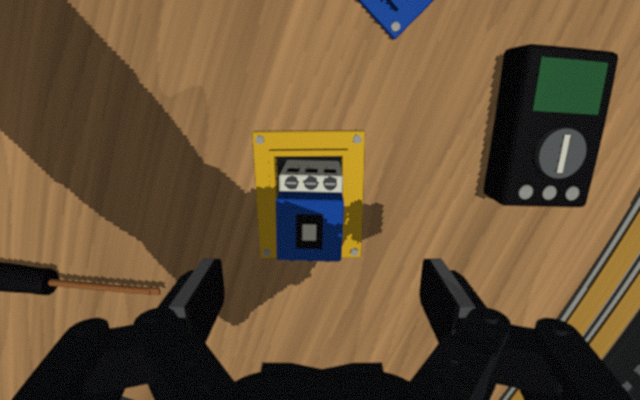

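The wrist view shows the blue unit at (310,215) in the yellow plate, between the open fingers. It agrees with the top camera to within 1 mm, so I'm descending.

Request:
send_rows(
  increments=[
    [[-0.004, 0.0015, 0.01, 0.6], [-0.0035, 0.0015, 0.012, 0.6], [0, 0, 0.013, 0], [0, 0, 0.013, 0], [0, 0, 0.013, 0], [0, 0, 0.012, 0], [0, 0, 0.01, 0], [0, 0, 0.008, 0]],
  ],
)

```text
clock: 2.8
eef_pos: [0.4843, -0.3139, 0.0349]
tool_rot: [0.987, 0.162, 0.001, 0.004]
ft_force: [-0.1, -0.5, 0.5]
grip_width: 0.0853
```

```bash
python3 plan.py 488.5 -308 37 19.3 1
```

```text
now [ 484.3 -313.9   34.9] yaw 18.6 tilt 0.44 t 2.8 w 0.0853 F [-0.1 -0.5  0.5] dyaw 0.7
D [4.2 5.9 2.1] tool: [ 5.8 -4.2 -2.1]
[0.0058, -0.0042, -0.0021, -0.6714]
```

Request:
send_rows(
  increments=[
    [[0.005, -0.0035, -0.001, -0.7], [0, 0, 0, 0], [0, 0, 0, 0], [0, 0, 0, 0], [0, 0, 0, 0], [0, 0, 0, 0], [0, 0, 0, 0], [0, 0, 0, 0]],
  ],
)

```text
clock: 3.6
eef_pos: [0.4892, -0.309, 0.0369]
tool_rot: [0.986, 0.168, 0.002, 0.004]
ft_force: [-0.7, -0.1, -0.2]
grip_width: 0.0854
```

```bash
python3 plan.py 488.5 -308 37 19.3 1
```

```text
now [ 489.2 -309.    36.9] yaw 19.4 tilt 0.57 t 3.6 w 0.0854 F [-0.7 -0.1 -0.2] dyaw -0.1
D [-0.7  1.   0.1] tool: [-0.3 -1.1 -0.1]
[-0.0003, -0.0011, -0.0001, 0.0911]
```

Good: within 1 mm. Close.

Request:
send_rows(
  increments=[
    [[0, -0.001, 0, 0], [0, 0, 0, 0], [0, 0, 0, 0], [0, 0, 0, 0], [0, 0, 0, 0], [0, 0, 0, 0], [0, 0, 0, 0], [0, 0, 0, 0]],
  ],
  hand=1,
)

```text
clock: 4.4
eef_pos: [0.4889, -0.3081, 0.0372]
tool_rot: [0.986, 0.168, 0.002, 0.005]
ft_force: [-0.3, 0.1, 0.6]
grip_width: 0.0394
```

```bash
python3 plan.py 488.5 -308 145 19.3 8
```

```text
now [ 488.9 -308.1   37.2] yaw 19.4 tilt 0.59 t 4.4 w 0.0394 F [-0.3  0.1  0.6] dyaw -0.1
D [-4.000e-01  1.000e-01  1.078e+02] tool: [   0.     0.8 -107.8]
[-0.0, -0.0, -0.0135, 0.01]
[-0.0, -0.0, -0.0135, 0.01]
[-0.0, -0.0, -0.0135, 0.01]
[-0.0, -0.0, -0.0135, 0.01]
[-0.0, -0.0, -0.0135, 0.01]
[-0.0, -0.0, -0.0135, 0.01]
[-0.0, -0.0, -0.0135, 0.01]
[-0.0, -0.0, -0.0135, 0.01]
```

Request:
send_rows(
  increments=[
    [[0, 0, -0.005, 0], [0, 0, -0.01, 0], [0, 0, -0.015, 0], [0, 0, -0.018, 0], [0, 0, -0.018, 0], [0, 0, -0.018, 0], [0, 0, -0.014, 0], [0, 0, -0.008, 0]],
  ],
)

```text
clock: 5.2
eef_pos: [0.4854, -0.3053, 0.1468]
tool_rot: [0.986, 0.168, -0.001, 0.001]
ft_force: [-0.1, 0.3, -1.0]
grip_width: 0.0395
```

```bash
python3 plan.py 474.6 100.2 145 -3.7 13
```

```text
now [ 485.4 -305.3  146.8] yaw 19.4 tilt 0.19 t 5.2 w 0.0395 F [-0.1  0.3 -1. ] dyaw -23.1
D [-10.8 405.5  -1.8] tool: [ 124.4 -386.1    0.6]
[0.0096, -0.0297, 0.0001, 1.7754]
[0.0086, -0.03, 0.0001, 1.7754]
[0.0077, -0.0302, 0.0001, 1.7754]
[0.0068, -0.0305, 0.0001, 1.7754]
[0.0058, -0.0307, 0.0001, 1.7754]
[0.0049, -0.0308, 0.0001, 1.7754]
[0.0039, -0.031, 0.0001, 1.7754]
[0.003, -0.0311, 0.0001, 1.7754]
[0.002, -0.0311, 0.0001, 1.7754]
[0.001, -0.0312, 0.0001, 1.7754]
[0.0001, -0.0312, 0.0001, 1.7754]
[-0.0009, -0.0312, 0.0001, 1.7754]
[-0.0019, -0.0311, 0.0001, 1.7754]
```

Request:
send_rows(
  increments=[
    [[0.01, -0.03, 0, 1.8], [0.009, -0.03, 0, 1.8], [0.008, -0.03, 0, 1.8], [0.007, -0.03, 0, 1.8], [0.006, -0.031, 0, 1.8], [0.005, -0.031, 0, 1.8], [0.004, -0.031, 0, 1.8], [0.003, -0.031, 0, 1.8]],
  ],
)

```text
clock: 6.0
eef_pos: [0.4822, -0.0512, 0.1486]
tool_rot: [0.999, 0.034, 0.001, 0.003]
ft_force: [1.9, -0.1, -1.7]
grip_width: 0.0392
```

```bash
python3 plan.py 474.6 100.2 145 -3.7 6
```

```text
now [482.2 -51.2 148.6] yaw 3.9 tilt 0.39 t 6.0 w 0.0392 F [ 1.9 -0.1 -1.7] dyaw -7.6
D [ -7.6 151.4  -3.6] tool: [   2.6 -151.6    2.6]
[0.0004, -0.0253, 0.0006, 1.2603]
[-0.0001, -0.0253, 0.0006, 1.2603]
[-0.0007, -0.0253, 0.0006, 1.2603]
[-0.0012, -0.0252, 0.0006, 1.2603]
[-0.0018, -0.0252, 0.0006, 1.2603]
[-0.0023, -0.0252, 0.0006, 1.2603]
```

Request:
send_rows(
  increments=[
    [[0, -0.027, 0, 1.2], [0, -0.027, 0, 1.2], [-0.001, -0.026, 0, 1.2], [-0.001, -0.024, 0, 1.2], [-0.002, -0.02, 0, 1.2], [-0.002, -0.013, 0, 1.0], [0, -0.006, 0, 0], [0, 0, 0, 0]],
  ],
)

```text
clock: 6.8
eef_pos: [0.4703, 0.1017, 0.1486]
tool_rot: [1.0, -0.026, 0.0, 0.003]
ft_force: [1.3, -0.4, -3.6]
grip_width: 0.0393
```

```bash
python3 plan.py 474.6 100.2 50 -3.7 1
```

```text
now [470.3 101.7 148.6] yaw -3.0 tilt 0.31 t 6.8 w 0.0393 F [ 1.3 -0.4 -3.6] dyaw -0.7
D [  4.3  -1.5 -98.6] tool: [ 4.2  0.7 98.6]
[0.0043, 0.0013, 0.0986, 0.6762]
```

Request:
send_rows(
  increments=[
    [[0.004, 0.001, 0.006, 0.5], [0, 0, 0.012, 0], [0, 0, 0.017, 0], [0, 0, 0.018, 0], [0, 0, 0.017, 0], [0, 0, 0.012, 0], [0, 0, 0.005, 0], [0, 0, 0, 0]],
  ],
)

```text
clock: 7.6
eef_pos: [0.4774, 0.0926, 0.0569]
tool_rot: [0.999, -0.036, 0.001, 0.004]
ft_force: [-0.5, -0.3, -2.6]
grip_width: 0.0396
```

```bash
python3 plan.py 474.6 100.2 37.2 -3.7 1
python3 - <<'E'
from h import *
c=viewer.camera("wrist"); cv2.imwrite("pics/w2.png",c["image"][:,:,::-1])
c=viewer.camera("top"); cv2.imwrite("pics/t2.png",c["image"][:,:,::-1])
E
```

```text
now [477.4  92.6  56.9] yaw -4.2 tilt 0.49 t 7.6 w 0.0396 F [-0.5 -0.3 -2.6] dyaw 0.5
D [ -2.8   7.6 -19.7] tool: [-3.4 -7.5 19.6]
[-0.0034, -0.0074, 0.0197, -0.4678]
```

View pics/w2.png

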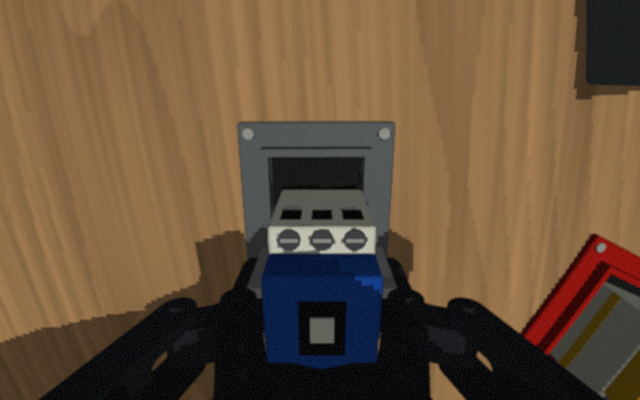

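The wrist view shows the blue unit (cap around (322,310)) over the grey plate (240–392, 122), about 7 mm short in y. I'll correct this before lowering.

Request:
send_rows(
  increments=[
    [[-0.0025, -0.0065, 0, -0.4], [0, 0, 0, 0], [0, 0, 0, 0], [0, 0, 0, 0], [0, 0, 0.003, 0], [0, 0, 0.003, 0], [0, 0, 0.002, 0], [0, 0, 0, 0]],
  ],
)

```text
clock: 8.5
eef_pos: [0.4782, 0.1009, 0.0519]
tool_rot: [0.999, -0.032, 0.005, 0.003]
ft_force: [0.0, 0.1, -1.6]
grip_width: 0.039
```

```bash
python3 plan.py 474.6 100.2 37.2 -3.7 1
```

```text
now [478.2 100.9  51.9] yaw -3.7 tilt 0.69 t 8.5 w 0.039 F [ 0.   0.1 -1.6] dyaw -0.0
D [ -3.6  -0.7 -14.7] tool: [-3.7  0.8 14.6]
[-0.0035, 0.0009, 0.0147, 0.0237]
```

Request:
send_rows(
  increments=[
    [[-0.0035, 0.0005, 0, 0], [0, 0, 0, 0], [0, 0, 0.003, 0], [0, 0, 0.003, 0], [0, 0, 0.003, 0], [0, 0, 0.003, 0], [0, 0, 0.001, 0], [0, 0, 0, 0]],
  ],
)

```text
clock: 9.3
eef_pos: [0.4743, 0.1003, 0.0373]
tool_rot: [0.999, -0.032, 0.005, 0.003]
ft_force: [-0.2, -0.1, -1.0]
grip_width: 0.0395
```

```bash
python3 plan.py 474.6 100.2 37.2 -3.7 1
```

```text
now [474.3 100.3  37.3] yaw -3.7 tilt 0.66 t 9.3 w 0.0395 F [-0.2 -0.1 -1. ] dyaw -0.0
D [ 0.3 -0.1 -0.1] tool: [0.4 0.1 0.1]
[0.0004, 0.0001, 0.0001, 0.0128]
```

Request:
send_rows(
  increments=[
    [[0, 0, 0, 0], [0, 0, 0, 0], [0, 0, 0, 0], [0, 0, 0, 0], [0, 0, 0, 0], [0, 0, -0.01, 0], [0, 0, -0.02, 0], [0, 0, -0.025, 0]],
  ],
  hand=-1,
)

```text
clock: 10.1
eef_pos: [0.4723, 0.1003, 0.0932]
tool_rot: [0.999, -0.032, 0.003, 0.004]
ft_force: [0.3, 0.7, 0.4]
grip_width: 0.0856
```

```bash
python3 plan.py 657.5 7.2 130 -27 8
```

```text
now [472.3 100.3  93.2] yaw -3.7 tilt 0.53 t 10.1 w 0.0856 F [0.3 0.7 0.4] dyaw -23.3
D [185.2 -93.1  36.8] tool: [191.1  81.3 -35.1]
[0.0239, 0.0101, -0.0046, 2.9139]
[0.0243, 0.0089, -0.0046, 2.9139]
[0.0248, 0.0077, -0.0046, 2.9139]
[0.0251, 0.0064, -0.0046, 2.9139]
[0.0254, 0.0051, -0.0046, 2.9139]
[0.0256, 0.0038, -0.0046, 2.9139]
[0.0258, 0.0025, -0.0046, 2.9139]
[0.0259, 0.0012, -0.0046, 2.9139]
```

Request:
send_rows(
  increments=[
    [[0, 0, -0.03, 0], [0.022, 0.01, -0.01, 2.9], [0.026, 0.01, 0, 2.9], [0.029, 0.009, 0, 2.9], [0.029, 0.008, 0, 2.9], [0.029, 0.006, 0, 2.9], [0.028, 0.004, 0, 2.9], [0.016, 0.002, 0, 2.9]],
  ],
)

```text
clock: 10.9
eef_pos: [0.6442, 0.0132, 0.15]
tool_rot: [0.977, -0.213, 0.01, 0.001]
ft_force: [1.3, 0.1, 0.7]
grip_width: 0.0854
```

```bash
python3 plan.py 657.5 7.2 130 -27 1
```

```text
now [644.2  13.2 150. ] yaw -24.6 tilt 1.11 t 10.9 w 0.0854 F [1.3 0.1 0.7] dyaw -2.4
D [ 13.3  -6.  -20. ] tool: [14.2 -0.  20.3]
[0.0146, -0.0001, 0.02, 2.4363]
```

Request:
send_rows(
  increments=[
    [[0.008, 0, 0.005, 1.2], [0.003, 0, 0.01, 0.8], [0, 0, 0.01, 0], [0, 0, 0.01, 0], [0, 0, 0.005, 0], [0, 0, 0, 0], [0, 0, 0, 0], [0, 0, 0, 0]],
  ],
)

```text
clock: 11.7
eef_pos: [0.6528, 0.0091, 0.1065]
tool_rot: [0.973, -0.229, 0.008, 0.001]
ft_force: [-0.0, -0.7, -0.0]
grip_width: 0.0856
```

```bash
python3 - <<'E'
from h import *
c=viewer.camera("wrist"); cv2.imwrite("pics/w3.png",c["image"][:,:,::-1]); P=cloud(c)
d=np.hypot(P[...,0]-.6575,P[...,1]-.0072)<.06
z=P[...,2]; a=d&(z>.068)&(z<.0752); print(a.sum(),rect(P[a]) if a.any() else 0)
a=d&(z>.045)&(z<.0752); print(a.sum(),rect(P[a]) if a.any() else 0)
E
python3 plan.py 657.5 7.2 37 -27 1
```

```text
5288 [657.5   8.6  40.1  40.8 -26.9]
7353 [657.8   9.1  40.2  59.9 -27.3]
now [652.9   9.1 106.7] yaw -26.5 tilt 0.89 t 11.75 w 0.0855 F [0.9 0.5 0.4] dyaw -0.5
D [  4.6  -1.9 -69.7] tool: [ 3.9 -0.2 69.8]
[0.005, -0.0003, 0.0697, 0.4783]
```

View pics/w3.png

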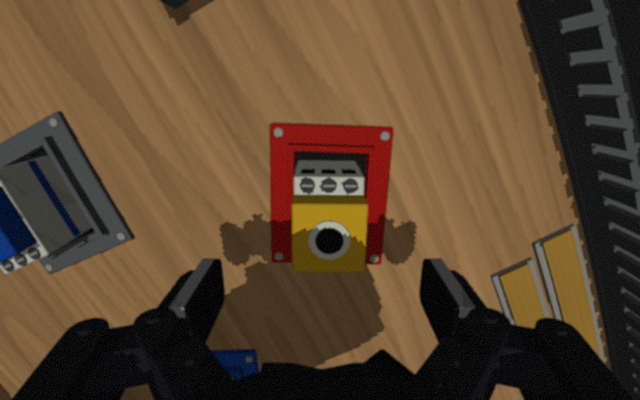

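The wrist view shows the yellow unit at (330,235) between the fingers in the red holder, at (657.6, 8.3) mm.

Request:
send_rows(
  increments=[
    [[0.004, -0.001, 0.006, 0.4], [0, 0, 0.012, 0], [0, 0, 0.014, 0], [0, 0, 0.014, 0], [0, 0, 0.011, 0], [0, 0, 0.007, 0], [0, 0, 0.003, 0], [0, 0, 0, 0]],
  ],
)

```text
clock: 12.55
eef_pos: [0.6595, 0.0076, 0.035]
tool_rot: [0.972, -0.233, 0.009, 0.0]
ft_force: [-0.1, 0.2, 0.4]
grip_width: 0.0853
```

```bash
python3 plan.py 657.6 8.3 37 -27 1
```

```text
now [659.5   7.6  35. ] yaw -27.0 tilt 1.01 t 12.55 w 0.0853 F [-0.1  0.2  0.4] dyaw -0.0
D [-1.9  0.7  2. ] tool: [-2.   0.2 -2.1]
[-0.002, 0.0002, -0.002, 0.0205]
```

Request:
send_rows(
  increments=[
    [[-0.002, 0, -0.002, 0], [0, 0, 0, 0], [0, 0, 0, 0], [0, 0, 0, 0], [0, 0, 0, 0], [0, 0, 0, 0], [0, 0, 0, 0], [0, 0, 0, 0]],
  ],
  hand=1,
)

```text
clock: 13.35
eef_pos: [0.6585, 0.0087, 0.039]
tool_rot: [0.972, -0.233, 0.01, -0.0]
ft_force: [0.3, -0.2, -1.0]
grip_width: 0.0393
```

```bash
python3 plan.py 657.6 8.3 37 -27 1
```

```text
now [658.5   8.7  39. ] yaw -27.0 tilt 1.16 t 13.35 w 0.0393 F [ 0.3 -0.2 -1. ] dyaw -0.0
D [-0.9 -0.4 -2. ] tool: [-0.6  0.8  2. ]
[-0.0006, 0.0008, 0.002, 0.0267]
```

Request:
send_rows(
  increments=[
    [[0, 0, -0.005, 0], [0, 0, -0.01, 0], [0, 0, -0.015, 0], [0, 0, -0.018, 0], [0, 0, -0.018, 0], [0, 0, -0.018, 0], [0, 0, -0.014, 0], [0, 0, -0.004, 0]],
  ],
)

```text
clock: 14.15
eef_pos: [0.6543, 0.009, 0.1455]
tool_rot: [0.972, -0.233, 0.007, 0.001]
ft_force: [-0.1, 0.2, -3.3]
grip_width: 0.0394
```

```bash
python3 plan.py 487 -309.2 145 21 13
```

```text
now [654.3   9.  145.5] yaw -27.0 tilt 0.85 t 14.15 w 0.0394 F [-0.1  0.2 -3.3] dyaw 48.0
D [-167.3 -318.2   -0.5] tool: [-4.700e+00  3.595e+02 -3.000e-01]
[-0.0004, 0.0277, 0.0, -3.691]
[-0.0021, 0.0276, 0.0, -3.691]
[-0.0039, 0.0274, 0.0, -3.691]
[-0.0057, 0.0271, 0.0, -3.691]
[-0.0074, 0.0266, 0.0, -3.691]
[-0.0091, 0.0261, 0.0, -3.691]
[-0.0108, 0.0255, 0.0, -3.691]
[-0.0124, 0.0247, 0.0, -3.691]
[-0.0139, 0.0239, 0.0, -3.691]
[-0.0155, 0.0229, 0.0, -3.691]
[-0.0169, 0.0219, 0.0, -3.691]
[-0.0183, 0.0208, 0.0, -3.691]
[-0.0196, 0.0195, 0.0, -3.691]
```

Request:
send_rows(
  increments=[
    [[0, 0.028, 0, -3.7], [-0.002, 0.028, 0, -3.7], [-0.004, 0.027, 0, -3.7], [-0.006, 0.027, 0, -3.7], [-0.007, 0.027, 0, -3.7], [-0.009, 0.026, 0, -3.7], [-0.011, 0.025, 0, -3.7], [-0.012, 0.025, 0, -3.7]],
  ],
)

```text
clock: 14.95
eef_pos: [0.5515, -0.1905, 0.1448]
tool_rot: [0.999, 0.038, 0.008, 0.002]
ft_force: [1.1, -0.6, -2.9]
grip_width: 0.0391
```

```bash
python3 plan.py 487 -309.2 145 21 6
```

```text
now [ 551.5 -190.5  144.8] yaw 4.3 tilt 0.9 t 14.95 w 0.0391 F [ 1.1 -0.6 -2.9] dyaw 16.7
D [ -64.5 -118.7    0.2] tool: [-73.2 113.6  -0.8]
[-0.0122, 0.0189, -0.0, -2.7803]
[-0.0131, 0.0183, -0.0, -2.7803]
[-0.014, 0.0177, -0.0, -2.7803]
[-0.0148, 0.017, -0.0, -2.7803]
[-0.0156, 0.0162, -0.0, -2.7803]
[-0.0164, 0.0154, -0.0, -2.7803]
```

Request:
send_rows(
  increments=[
    [[-0.013, 0.022, 0, -2.8], [-0.014, 0.02, 0, -2.8], [-0.014, 0.018, 0, -2.8], [-0.014, 0.016, 0, -2.8], [-0.013, 0.013, 0, -2.5], [-0.004, 0.004, 0, -1], [0, 0, 0, 0], [0, 0, 0, 0]],
  ],
)

```text
clock: 15.75
eef_pos: [0.4892, -0.3022, 0.1426]
tool_rot: [0.986, 0.167, 0.005, 0.002]
ft_force: [0.2, 0.4, -3.4]
grip_width: 0.0393
```

```bash
python3 plan.py 487 -309.2 50 21 1
```

```text
now [ 489.2 -302.2  142.6] yaw 19.3 tilt 0.6 t 15.75 w 0.0393 F [ 0.2  0.4 -3.4] dyaw 1.7
D [ -2.2  -7.  -92.6] tool: [-5.2  5.3 92.6]
[-0.0044, 0.0059, 0.0926, -1.7318]
```

Request:
send_rows(
  increments=[
    [[-0.003, 0.003, 0.006, -1], [-0.001, 0.002, 0.012, -0.4], [0, 0, 0.016, 0], [0, 0, 0.017, 0], [0, 0, 0.015, 0], [0, 0, 0.01, 0], [0, 0, 0.003, 0], [0, 0, 0, 0]],
  ],
)

```text
clock: 16.55
eef_pos: [0.4884, -0.3054, 0.0556]
tool_rot: [0.983, 0.183, 0.004, 0.001]
ft_force: [-0.3, -0.1, -2.8]
grip_width: 0.0396
```

```bash
python3 plan.py 487 -309.2 39 21 1
```

```text
now [ 488.4 -305.4   55.6] yaw 21.1 tilt 0.44 t 16.55 w 0.0396 F [-0.3 -0.1 -2.8] dyaw -0.1
D [ -1.4  -3.8 -16.6] tool: [-2.8  3.  16.6]
[-0.0026, 0.003, 0.0166, 0.1369]
```

Request:
send_rows(
  increments=[
    [[-0.0025, 0.003, 0, 0], [0, 0, 0, 0], [0, 0, 0.003, 0], [0, 0, 0.003, 0], [0, 0, 0.002, 0], [0, 0, 0, 0], [0, 0, 0, 0], [0, 0, 0, 0]],
  ],
)

```text
clock: 17.35
eef_pos: [0.489, -0.3107, 0.0498]
tool_rot: [0.983, 0.183, 0.006, 0.003]
ft_force: [-0.3, -0.6, -2.1]
grip_width: 0.0395
```

```bash
python3 plan.py 487 -309.2 38 21 1
python3 - <<'E'
from h import *
c=viewer.camera("wrist"); cv2.imwrite("pics/w4.png",c["image"][:,:,::-1])
E
```

```text
now [ 489.  -310.7   49.8] yaw 21.1 tilt 0.74 t 17.35 w 0.0395 F [-0.3 -0.6 -2.1] dyaw -0.1
D [ -2.    1.5 -11.8] tool: [-1.5 -2.2 11.8]
[-0.0013, -0.0021, 0.0118, 0.1498]
```

View pics/w4.png

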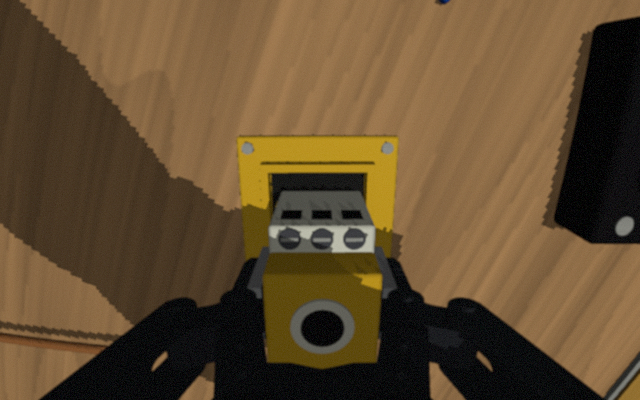

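The wrist view shows the yellow unit (cap 265–380) centred over the yellow plate (238–397). Lowering.

Request:
send_rows(
  increments=[
    [[-0.001, -0.002, 0, 0], [0, 0, 0, 0], [0, 0, 0.003, 0], [0, 0, 0.003, 0], [0, 0, 0.002, 0], [0, 0, 0.001, 0], [0, 0, 0, 0], [0, 0, 0, 0]],
  ],
)

```text
clock: 18.2
eef_pos: [0.4873, -0.309, 0.0398]
tool_rot: [0.983, 0.184, 0.006, 0.003]
ft_force: [-0.1, 0.2, -2.9]
grip_width: 0.0397
```

```bash
python3 plan.py 487 -309.2 38 21 1
```

```text
now [ 487.3 -309.    39.8] yaw 21.2 tilt 0.72 t 18.2 w 0.0397 F [-0.1  0.2 -2.9] dyaw -0.2
D [-0.3 -0.2 -1.8] tool: [-0.3  0.1  1.8]
[-0.0003, 0.0001, 0.0018, 0.1573]
```

Fz is still −2.9, so the unit is hanging. Lower a bit more.

Request:
send_rows(
  increments=[
    [[0, 0, 0.001, 0], [0, 0, 0.001, 0], [0, 0, 0, 0], [0, 0, 0, 0], [0, 0, 0, 0], [0, 0, 0, 0], [0, 0, 0, 0], [0, 0, 0, 0]],
  ],
)

```text
clock: 19.0
eef_pos: [0.4878, -0.3094, 0.0392]
tool_rot: [0.983, 0.184, 0.006, 0.003]
ft_force: [-0.3, 0.4, -2.1]
grip_width: 0.0395
```

```bash
python3 plan.py 487 -309.2 38 21 1
```

```text
now [ 487.8 -309.4   39.2] yaw 21.2 tilt 0.82 t 19.0 w 0.0395 F [-0.3  0.4 -2.1] dyaw -0.2
D [-0.8  0.2 -1.2] tool: [-0.7 -0.5  1.2]
[-0.0007, -0.0005, 0.0012, 0.153]
```

Request:
send_rows(
  increments=[
    [[0, 0, 0.002, 0], [0, 0, 0.001, 0], [0, 0, 0, 0], [0, 0, 0, 0], [0, 0, 0, 0], [0, 0, 0, 0], [0, 0, 0, 0], [0, 0, 0, 0]],
  ],
)

```text
clock: 19.8
eef_pos: [0.4881, -0.3098, 0.0391]
tool_rot: [0.983, 0.183, 0.007, 0.004]
ft_force: [0.1, 0.8, -0.2]
grip_width: 0.0397
```

```bash
python3 plan.py 487 -309.2 38 21 1
```

```text
now [ 488.1 -309.8   39.1] yaw 21.1 tilt 0.91 t 19.8 w 0.0397 F [ 0.1  0.8 -0.2] dyaw -0.1
D [-1.1  0.6 -1.1] tool: [-0.8 -1.   1.1]
[-0.0008, -0.001, 0.0011, 0.1467]
```

Bottomed: Fz has gone to zero and z stays at 39.1. Release, rise, and go to the red unit.

Request:
send_rows(
  increments=[
    [[0, 0, 0, 0], [0, 0, 0, 0], [0, 0, 0, 0], [0, 0, 0, 0], [0, 0, 0, 0], [0, 0, -0.01, 0], [0, 0, -0.02, 0], [0, 0, -0.03, 0]],
  ],
  hand=-1,
)

```text
clock: 20.6
eef_pos: [0.4854, -0.3083, 0.0977]
tool_rot: [0.983, 0.183, 0.004, 0.002]
ft_force: [-0.3, 0.1, 0.3]
grip_width: 0.085
```

```bash
python3 plan.py 483.8 -119 130 -24.5 8
```

```text
now [ 485.4 -308.3   97.7] yaw 21.1 tilt 0.55 t 20.6 w 0.085 F [-0.3  0.1  0.3] dyaw -45.6
D [ -1.6 189.3  32.3] tool: [  67.1 -177.   -32.7]
[0.0084, -0.0221, -0.004, 5.7056]
[0.0061, -0.0229, -0.004, 5.7056]
[0.0038, -0.0234, -0.004, 5.7056]
[0.0015, -0.0236, -0.004, 5.7056]
[-0.0009, -0.0236, -0.004, 5.7056]
[-0.0032, -0.0234, -0.004, 5.7056]
[-0.0056, -0.023, -0.004, 5.7056]
[-0.0078, -0.0223, -0.004, 5.7056]
```

Request:
send_rows(
  increments=[
    [[0.004, -0.011, -0.03, 3], [0.007, -0.026, -0.005, 6], [0.004, -0.026, 0, 6], [0.001, -0.026, 0, 6], [-0.001, -0.026, 0, 6], [-0.003, -0.026, 0, 6], [-0.006, -0.024, 0, 6], [-0.006, -0.016, 0, 5]],
  ],
)

```text
clock: 21.4
eef_pos: [0.4843, -0.1224, 0.146]
tool_rot: [0.976, -0.216, 0.016, 0.002]
ft_force: [-0.9, -0.1, 0.1]
grip_width: 0.0851
```

```bash
python3 plan.py 483.8 -119 110 -24.5 1
```

```text
now [ 484.3 -122.4  146. ] yaw -25.0 tilt 1.8 t 21.4 w 0.0851 F [-0.9 -0.1  0.1] dyaw 0.5
D [ -0.5   3.4 -36. ] tool: [-3.  -2.7 36. ]
[-0.0019, -0.0028, 0.036, -0.5008]
```

Request:
send_rows(
  increments=[
    [[0.002, 0.003, 0.005, 0], [0, 0, 0.01, 0], [0, 0, 0.012, 0], [0, 0, 0.01, 0], [0, 0, 0.004, 0], [0, 0, 0, 0], [0, 0, 0, 0], [0, 0, 0, 0]],
  ],
)

```text
clock: 22.2
eef_pos: [0.4868, -0.1279, 0.1042]
tool_rot: [0.977, -0.215, 0.017, 0.003]
ft_force: [0.7, -0.1, 0.5]
grip_width: 0.0851
```

```bash
python3 - <<'E'
from h import *
c=viewer.camera("wrist"); cv2.imwrite("pics/w5.png",c["image"][:,:,::-1]); P=cloud(c)
d=np.hypot(P[...,0]-.4838,P[...,1]+.119)<.06
z=P[...,2]; a=d&(z>.068)&(z<.0752); print(a.sum(),rect(P[a]) if a.any() else 0)
a=d&(z>.045)&(z<.0752); print(a.sum(),rect(P[a]) if a.any() else 0)
E
python3 plan.py 483.8 -119 37 -24.5 1
```

```text
5570 [ 483.4 -117.7   40.2   40.7  -25.1]
7711 [ 483.5 -117.6   40.2   60.9  -25.3]
now [ 486.9 -128.   104.3] yaw -24.8 tilt 1.97 t 22.25 w 0.0854 F [-0.3 -0.1 -0. ] dyaw 0.3
D [ -3.1   9.  -67.3] tool: [-8.8 -6.7 67.1]
[-0.0065, -0.0068, 0.0673, -0.3132]
```

View pics/w5.png

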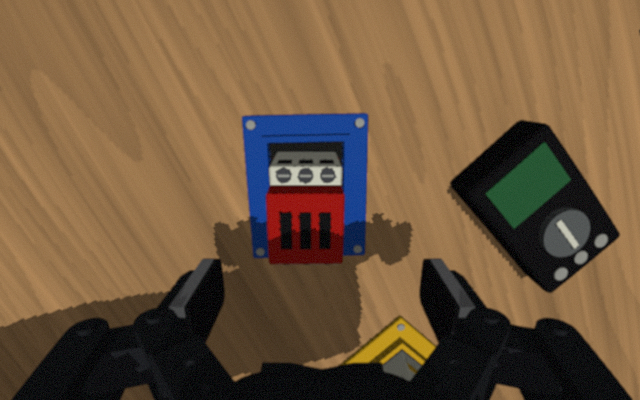

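The wrist view shows the red unit at (306,225) in the blue holder, at (483.5, −117.8) mm. The tool is offset by about 10 mm, so I'll correct that while still above, then descend.

Request:
send_rows(
  increments=[
    [[-0.004, -0.004, 0, 0], [-0.003, -0.003, 0.002, 0], [0, 0, 0.01, 0], [0, 0, 0.014, 0], [0, 0, 0.014, 0], [0, 0, 0.011, 0], [0, 0, 0.006, 0], [0, 0, 0, 0]],
  ],
)

```text
clock: 23.05
eef_pos: [0.4857, -0.1178, 0.0442]
tool_rot: [0.977, -0.214, 0.018, 0.003]
ft_force: [-0.5, -0.2, 0.3]
grip_width: 0.0857
```

```bash
python3 plan.py 483.5 -117.8 37 -25 1
```

```text
now [ 485.7 -117.8   44.2] yaw -24.7 tilt 2.12 t 23.05 w 0.0857 F [-0.5 -0.2  0.3] dyaw -0.3
D [-2.2 -0.  -7.2] tool: [-2.3  1.   7.1]
[-0.002, 0.001, 0.0072, 0.2972]
```

Request:
send_rows(
  increments=[
    [[-0.002, 0.001, 0.002, 0.3], [0, 0, 0.002, 0], [0, 0, 0.001, 0], [0, 0, 0, 0], [0, 0, 0, 0], [0, 0, 0, 0], [0, 0, 0, 0], [0, 0, 0, 0]],
  ],
)

```text
clock: 23.85
eef_pos: [0.4852, -0.1184, 0.0406]
tool_rot: [0.976, -0.217, 0.02, 0.003]
ft_force: [-0.0, 0.9, -0.2]
grip_width: 0.0853
```

```bash
python3 plan.py 483.5 -117.8 37 -25 1
```

```text
now [ 485.2 -118.4   40.6] yaw -25.0 tilt 2.35 t 23.85 w 0.0853 F [-0.   0.9 -0.2] dyaw 0.0
D [-1.7  0.6 -3.6] tool: [-1.9  0.2  3.5]
[-0.0018, 0.0002, 0.0036, -0.0394]
```

Request:
send_rows(
  increments=[
    [[-0.0015, 0, 0.001, 0], [0, 0, 0, 0], [0, 0, 0, 0], [0, 0, 0, 0], [0, 0, 0, 0], [0, 0, -0.004, 0], [0, 0, -0.01, 0], [0, 0, -0.016, 0]],
  ],
  hand=1,
)

```text
clock: 24.65
eef_pos: [0.4794, -0.1164, 0.0686]
tool_rot: [0.976, -0.217, 0.016, 0.003]
ft_force: [-0.1, 0.1, -0.6]
grip_width: 0.0392
```

Request:
send_rows(
  increments=[
    [[0, 0, -0.018, 0], [0, 0, -0.018, 0], [0, 0, -0.018, 0], [0, 0, -0.012, 0], [0, 0, -0.005, 0], [0, 0, 0, 0], [0, 0, 0, 0], [0, 0, 0, 0]],
  ],
)

```text
clock: 25.45
eef_pos: [0.4769, -0.1155, 0.146]
tool_rot: [0.976, -0.217, 0.018, 0.003]
ft_force: [0.2, 0.8, -2.7]
grip_width: 0.0395
```

```bash
python3 plan.py 659.5 8 145 -28.3 8
```

```text
now [ 476.9 -115.5  146. ] yaw -25.0 tilt 2.03 t 25.45 w 0.0395 F [ 0.2  0.8 -2.7] dyaw -3.3
D [182.6 123.5  -1. ] tool: [ 113.1 -189.1    5.5]
[0.0141, -0.0236, 0.0001, 0.4084]
[0.014, -0.0237, 0.0001, 0.4084]
[0.0138, -0.0238, 0.0001, 0.4084]
[0.0136, -0.0239, 0.0001, 0.4084]
[0.0135, -0.024, 0.0001, 0.4084]
[0.0133, -0.0241, 0.0001, 0.4084]
[0.0131, -0.0242, 0.0001, 0.4084]
[0.013, -0.0243, 0.0001, 0.4084]
```

Request:
send_rows(
  increments=[
    [[0.009, -0.015, 0, 0.4], [0.016, -0.027, 0.001, 0.4], [0.016, -0.028, 0.001, 0.4], [0.016, -0.028, 0.001, 0.4], [0.016, -0.028, 0.001, 0.4], [0.016, -0.028, 0.001, 0.4], [0.012, -0.022, 0.001, 0.4], [0.006, -0.012, 0, 0.4]],
  ],
)

```text
clock: 26.25
eef_pos: [0.6564, 0.0082, 0.1332]
tool_rot: [0.969, -0.247, 0.009, 0.004]
ft_force: [-1.0, 0.1, -2.6]
grip_width: 0.0395
```

```bash
python3 plan.py 659.5 8 55 -28.3 1
```

```text
now [656.4   8.2 133.2] yaw -28.6 tilt 1.13 t 26.25 w 0.0395 F [-1.   0.1 -2.6] dyaw 0.3
D [  3.1  -0.2 -78.2] tool: [ 1.3 -1.5 78.2]
[0.0028, -0.0013, 0.0782, -0.3338]
```

Request:
send_rows(
  increments=[
    [[0, 0, 0.004, 0], [0, 0, 0.01, 0], [0, 0, 0.014, 0], [0, 0, 0.016, 0], [0, 0, 0.013, 0], [0, 0, 0.008, 0], [0, 0, 0.002, 0], [0, 0, 0, 0]],
  ],
)

```text
clock: 27.05
eef_pos: [0.6506, 0.0051, 0.0548]
tool_rot: [0.969, -0.248, 0.002, 0.006]
ft_force: [0.1, -0.3, -1.8]
grip_width: 0.0396
```

```bash
python3 plan.py 659.5 8 40 -28.3 1
python3 - <<'E'
from h import *
c=viewer.camera("wrist"); cv2.imwrite("pics/w6.png",c["image"][:,:,::-1])
E
```

```text
now [650.6   5.1  54.8] yaw -28.7 tilt 0.79 t 27.05 w 0.0396 F [ 0.1 -0.3 -1.8] dyaw 0.4
D [  8.9   2.9 -14.8] tool: [ 6.3 -7.  14.7]
[0.0064, -0.0068, 0.0148, -0.3846]
```

View pics/w6.png

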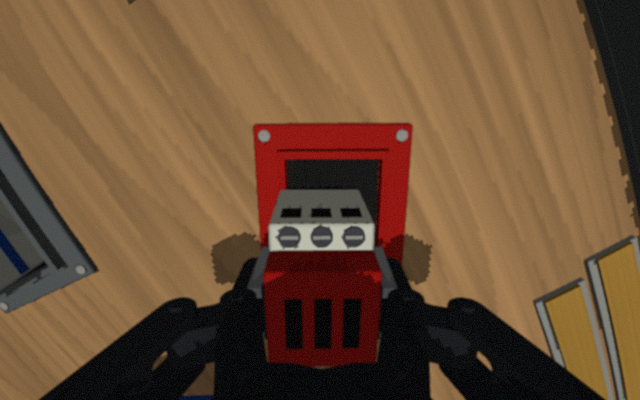

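The wrist view shows the red unit (centre column 322) left of the red plate's centre (333), which agrees with the computed 6 mm offset. Correcting, then lowering.

Request:
send_rows(
  increments=[
    [[0.003, -0.003, 0, -0.3], [0.003, -0.003, 0, 0], [0, 0, 0, 0], [0, 0, 0, 0], [0, 0, 0.002, 0], [0, 0, 0.002, 0], [0, 0, 0, 0], [0, 0, 0, 0]],
  ],
)

```text
clock: 27.9
eef_pos: [0.6622, 0.008, 0.0541]
tool_rot: [0.97, -0.245, 0.006, 0.006]
ft_force: [-0.7, -0.3, -2.1]
grip_width: 0.0395
```

```bash
python3 plan.py 659.5 8 40 -28.3 1
```

```text
now [662.2   8.   54.1] yaw -28.3 tilt 0.91 t 27.9 w 0.0395 F [-0.7 -0.3 -2.1] dyaw 0.0
D [ -2.7   0.  -14.1] tool: [-2.6  1.1 14. ]
[-0.0024, 0.0013, 0.0141, -0.0304]
```

Request:
send_rows(
  increments=[
    [[-0.002, 0.001, 0, 0], [0, 0, 0, 0], [0, 0, 0.003, 0], [0, 0, 0.003, 0], [0, 0, 0.003, 0], [0, 0, 0.003, 0], [0, 0, 0.001, 0], [0, 0, 0, 0]],
  ],
)

```text
clock: 28.7
eef_pos: [0.6596, 0.0077, 0.0402]
tool_rot: [0.97, -0.245, 0.006, 0.006]
ft_force: [-0.4, 1.1, -0.4]
grip_width: 0.0396
```

```bash
python3 plan.py 659.5 8 40 -28.3 1
```

```text
now [659.6   7.7  40.2] yaw -28.3 tilt 0.9 t 28.7 w 0.0396 F [-0.4  1.1 -0.4] dyaw 0.0
D [-0.1  0.3 -0.2] tool: [-0.2 -0.2  0.2]
[-0.0002, -0.0002, 0.0002, -0.0375]
```

Request:
send_rows(
  increments=[
    [[0, 0, 0.002, 0], [0, 0, 0.001, 0], [0, 0, 0, 0], [0, 0, 0, 0], [0, 0, 0, 0], [0, 0, 0, 0], [0, 0, 0, 0], [0, 0, 0, 0]],
  ],
)

```text
clock: 29.5
eef_pos: [0.6601, 0.0076, 0.0401]
tool_rot: [0.97, -0.245, 0.007, 0.005]
ft_force: [-0.6, 0.3, 0.7]
grip_width: 0.0394
```

```bash
python3 plan.py 659.5 8 40 -28.3 1
```

```text
now [660.1   7.6  40.1] yaw -28.3 tilt 0.97 t 29.5 w 0.0394 F [-0.6  0.3  0.7] dyaw 0.0
D [-0.6  0.4 -0.1] tool: [-0.7 -0.   0.1]
[-0.0007, -0.0, 0.0001, -0.0348]
```

Seated: it goes no lower. Release and rise.

Request:
send_rows(
  increments=[
    [[0, 0, 0, 0], [0, 0, 0, 0], [0, 0, 0, 0], [0, 0, 0, 0], [0, 0, 0, 0], [0, 0, -0.01, 0], [0, 0, -0.02, 0], [0, 0, -0.03, 0]],
  ],
  hand=-1,
)

```text
clock: 30.3
eef_pos: [0.6566, 0.0084, 0.0974]
tool_rot: [0.97, -0.245, 0.002, 0.007]
ft_force: [0.2, -0.3, 1.0]
grip_width: 0.0855
```

```bash
python3 plan.py 474.5 100.2 130 -3.7 8
```

```text
now [656.6   8.4  97.4] yaw -28.3 tilt 0.8 t 30.3 w 0.0855 F [ 0.2 -0.3  1. ] dyaw 24.6
D [-182.1   91.8   32.6] tool: [-203.6    6.   -34.1]
[-0.0255, 0.0007, -0.0041, -3.0797]
[-0.0255, -0.0007, -0.0041, -3.0797]
[-0.0254, -0.002, -0.0041, -3.0797]
[-0.0253, -0.0034, -0.0041, -3.0797]
[-0.025, -0.0048, -0.0041, -3.0797]
[-0.0248, -0.0061, -0.0041, -3.0797]
[-0.0244, -0.0074, -0.0041, -3.0797]
[-0.024, -0.0087, -0.0041, -3.0797]
```

Request:
send_rows(
  increments=[
    [[-0.012, 0, -0.03, -1], [-0.028, 0, -0.005, -3.4], [-0.028, -0.002, 0, -3.4], [-0.028, -0.004, 0, -3.4], [-0.028, -0.005, 0, -3.4], [-0.028, -0.007, 0, -3.4], [-0.026, -0.008, 0, -3.4], [-0.014, -0.005, 0, -2.4]],
  ],
)

```text
clock: 31.1
eef_pos: [0.4845, 0.101, 0.1437]
tool_rot: [0.999, -0.033, 0.013, 0.005]
ft_force: [-0.1, 0.6, 0.2]
grip_width: 0.0854
```

Request:
send_rows(
  increments=[
    [[-0.004, 0, 0.004, 0], [0, 0, 0.008, 0], [0, 0, 0.01, 0], [0, 0, 0.008, 0], [0, 0, 0.003, 0], [0, 0, 0, 0], [0, 0, 0, 0], [0, 0, 0, 0]],
  ],
)

```text
clock: 31.9
eef_pos: [0.4832, 0.1001, 0.1088]
tool_rot: [0.999, -0.035, 0.014, 0.005]
ft_force: [-0.2, 0.2, 0.4]
grip_width: 0.0853
```

```bash
python3 - <<'E'
from h import *
c=viewer.camera("wrist"); cv2.imwrite("pics/w7.png",c["image"][:,:,::-1]); P=cloud(c)
d=np.hypot(P[...,0]-.4745,P[...,1]-.1002)<.06
z=P[...,2]; a=d&(z>.068)&(z<.0752); print(a.sum(),rect(P[a]) if a.any() else 0)
a=d&(z>.045)&(z<.0752); print(a.sum(),rect(P[a]) if a.any() else 0)
c=viewer.camera("top"); cv2.imwrite("pics/t7.png",c["image"][:,:,::-1]); P=cloud(c); z=P[...,2]
for n,(x,y) in dict(red=(.6595,.008),blue=(.485,-.1165),yellow=(.487,-.3092)).items():
    a=(np.hypot(P[...,0]-x,P[...,1]-y)<.06)&(z>.045)&(z<.09)
    if a.sum()>50: print(n,x,y,rect(P[a]),np.median(z[a]))
ys,xs=np.nonzero(mask(c,'blue')&(np.hypot(P[...,0]-.485,P[...,1]+.1165)<.075)&(z<.02)); print("blue plate",rect(plane(c,np.c_[xs,ys],.006)))
E
python3 plan.py 474.5 100.2 37 -3.7 1
```

```text
5141 [474.6 100.5  40.2  40.9  -4.3]
7207 [474.9 105.6  40.2  51.   -3.7]
red 0.6595 0.008 [659.9   5.2  41.   60.3 -28.5] 0.07113580220701787
yellow 0.487 -0.3092 [ 489.1 -310.9   40.2   61.8   21.2] 0.07188653262008671
blue plate [ 484.4 -116.7   79.7  100.2  -23.8]
now [483.3 100.2 109. ] yaw -4.0 tilt 1.72 t 32.0 w 0.0853 F [ 0.4  0.4 -0.6] dyaw 0.3
D [ -8.8  -0.  -72. ] tool: [-10.8  -0.1  71.7]
[-0.0087, 0.0006, 0.072, -0.2627]
```

View pics/t7.png

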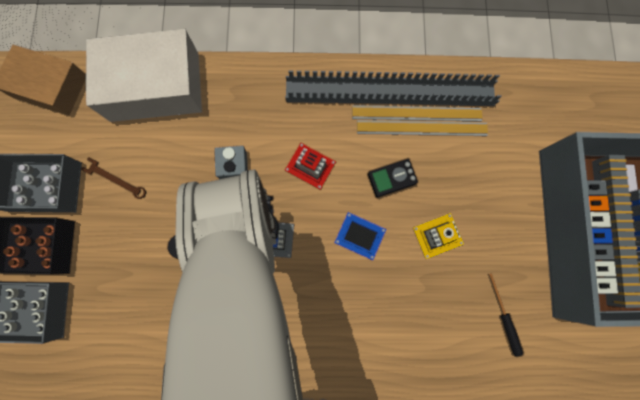

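The top view shows the red unit in red (311,163) and the yellow unit in yellow (440,235), each within 3 mm of centre. The blue pocket (361,236) is empty. Now the blue unit in grey.

Request:
send_rows(
  increments=[
    [[-0.004, 0, 0, 0], [-0.005, 0, 0.003, -0.2], [0, 0, 0.01, 0], [0, 0, 0.014, 0], [0, 0, 0.014, 0], [0, 0, 0.012, 0], [0, 0, 0.007, 0], [0, 0, 0.003, 0]],
  ],
)

```text
clock: 32.8
eef_pos: [0.4749, 0.1006, 0.0424]
tool_rot: [0.999, -0.032, 0.015, 0.005]
ft_force: [0.1, -0.2, -0.5]
grip_width: 0.0853
```

```bash
python3 plan.py 474.5 100.2 37 -3.7 1
```

```text
now [474.9 100.6  42.4] yaw -3.7 tilt 1.84 t 32.8 w 0.0853 F [ 0.1 -0.2 -0.5] dyaw -0.0
D [-0.4 -0.4 -5.4] tool: [-0.6  0.3  5.4]
[-0.0004, 0.0004, 0.0054, 0.0126]
```

Request:
send_rows(
  increments=[
    [[-0.001, 0, 0.001, 0], [0, 0, 0, 0], [0, 0, 0, 0], [0, 0, 0, 0], [0, 0, 0, 0], [0, 0, 0, 0], [0, 0, 0, 0], [0, 0, 0, 0]],
  ],
  hand=1,
)

```text
clock: 33.6
eef_pos: [0.4738, 0.1007, 0.0416]
tool_rot: [0.999, -0.032, 0.015, 0.005]
ft_force: [-0.3, 0.7, -2.0]
grip_width: 0.0395
```

Request:
send_rows(
  increments=[
    [[0, 0, -0.005, 0], [0, 0, -0.01, 0], [0, 0, -0.015, 0], [0, 0, -0.018, 0], [0, 0, -0.018, 0], [0, 0, -0.016, 0], [0, 0, -0.01, 0], [0, 0, 0, 0]],
  ],
)

```text
clock: 34.4
eef_pos: [0.4707, 0.1017, 0.141]
tool_rot: [0.999, -0.032, 0.016, 0.005]
ft_force: [1.0, 0.4, -2.8]
grip_width: 0.0392
```

```bash
python3 plan.py 485 -116.5 135 -24 8
```

```text
now [470.7 101.7 141. ] yaw -3.7 tilt 1.9 t 34.4 w 0.0392 F [ 1.   0.4 -2.8] dyaw -20.3
D [  14.3 -218.2   -6. ] tool: [ 28.1 216.8   8.8]
[0.0035, 0.0271, 0.0008, 2.5395]
[0.0047, 0.0269, 0.0008, 2.5395]
[0.0059, 0.0267, 0.0008, 2.5395]
[0.0071, 0.0264, 0.0008, 2.5395]
[0.0083, 0.0261, 0.0008, 2.5395]
[0.0094, 0.0257, 0.0008, 2.5395]
[0.0105, 0.0252, 0.0008, 2.5395]
[0.0116, 0.0247, 0.0008, 2.5395]
```

Request:
send_rows(
  increments=[
    [[0.002, 0.014, 0, 1.2], [0.005, 0.03, 0, 2.9], [0.007, 0.031, 0, 2.9], [0.008, 0.031, 0, 2.9], [0.009, 0.03, 0, 2.9], [0.01, 0.029, 0, 2.9], [0.011, 0.026, 0, 2.7], [0.007, 0.014, 0, 1.5]],
  ],
)

```text
clock: 35.2
eef_pos: [0.4796, -0.1224, 0.1382]
tool_rot: [0.977, -0.212, 0.012, 0.004]
ft_force: [0.5, 0.4, -2.6]
grip_width: 0.0392
```

```bash
python3 plan.py 485 -116.5 55 -24 1
```

```text
now [ 479.6 -122.4  138.2] yaw -24.4 tilt 1.42 t 35.2 w 0.0392 F [ 0.5  0.4 -2.6] dyaw 0.4
D [  5.4   5.9 -83.2] tool: [ 0.4 -7.7 83.2]
[0.0025, -0.0076, 0.0832, -0.4408]
```

Request:
send_rows(
  increments=[
    [[0, -0.004, 0.004, -0.3], [0, -0.003, 0.01, 0], [0, 0, 0.015, 0], [0, 0, 0.016, 0], [0, 0, 0.014, 0], [0, 0, 0.01, 0], [0, 0, 0.003, 0], [0, 0, 0, 0]],
  ],
)

```text
clock: 36.0
eef_pos: [0.4789, -0.1152, 0.0561]
tool_rot: [0.978, -0.209, 0.006, 0.003]
ft_force: [-0.7, 0.3, -2.1]
grip_width: 0.0394
```

```bash
python3 plan.py 485 -116.5 42 -24 1
python3 - <<'E'
from h import *
c=viewer.camera("wrist"); cv2.imwrite("pics/w8.png",c["image"][:,:,::-1])
E
```

```text
now [ 478.9 -115.2   56.1] yaw -24.1 tilt 0.81 t 36.0 w 0.0394 F [-0.7  0.3 -2.1] dyaw 0.1
D [  6.1  -1.3 -14.1] tool: [ 5.9 -1.4 14.2]
[0.0061, -0.0014, 0.0141, -0.1497]
```

View pics/w8.png

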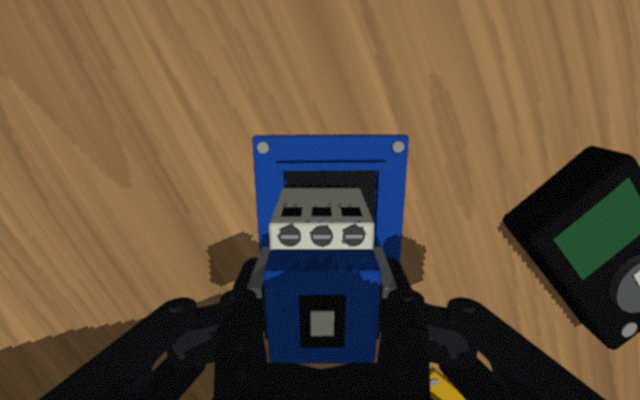

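The wrist view shows the blue unit (column 322) about 5 mm left of the blue plate's centre (331), consistent with the numbers.

Request:
send_rows(
  increments=[
    [[0.003, -0.001, 0, 0], [0.002, 0, 0, 0], [0, 0, 0, 0], [0, 0, 0, 0], [0, 0, 0, 0], [0, 0, 0.002, 0], [0, 0, 0, 0], [0, 0, 0, 0]],
  ],
)

```text
clock: 36.85
eef_pos: [0.4869, -0.1171, 0.0571]
tool_rot: [0.978, -0.209, 0.009, 0.003]
ft_force: [-0.6, 0.3, -1.5]
grip_width: 0.0397
```

```bash
python3 plan.py 485 -116.5 42 -24 1
```

```text
now [ 486.9 -117.1   57.1] yaw -24.2 tilt 1.15 t 36.85 w 0.0397 F [-0.6  0.3 -1.5] dyaw 0.2
D [ -1.9   0.6 -15.1] tool: [-2.3  0.2 15. ]
[-0.002, 0.0002, 0.0151, -0.1555]
```

Request:
send_rows(
  increments=[
    [[-0.0015, 0, 0, 0], [0, 0, 0.001, 0], [0, 0, 0.003, 0], [0, 0, 0.003, 0], [0, 0, 0.003, 0], [0, 0, 0.003, 0], [0, 0, 0.001, 0], [0, 0, 0, 0]],
  ],
)

```text
clock: 37.65
eef_pos: [0.4853, -0.1165, 0.0415]
tool_rot: [0.978, -0.209, 0.009, 0.003]
ft_force: [0.2, 0.5, 0.3]
grip_width: 0.0391
```

Request:
send_rows(
  increments=[
    [[0, 0, 0.002, 0], [0, 0, 0.001, 0], [0, 0, 0, 0], [0, 0, 0, 0], [0, 0, 0, 0], [0, 0, 0, 0], [0, 0, 0, 0], [0, 0, 0, 0]],
  ],
)

```text
clock: 38.45
eef_pos: [0.4858, -0.1165, 0.0415]
tool_rot: [0.978, -0.209, 0.01, 0.003]
ft_force: [-0.0, 0.2, -1.7]
grip_width: 0.0392
```

```bash
python3 plan.py 485 -116.5 42 -24 1
```

```text
now [ 485.8 -116.5   41.5] yaw -24.2 tilt 1.19 t 38.45 w 0.0392 F [-0.   0.2 -1.7] dyaw 0.2
D [-0.8  0.   0.5] tool: [-0.7  0.3 -0.5]
[-0.0007, 0.0003, -0.0005, -0.1534]
```

Seated (z unchanged at 41.5, the height I gripped it at). Release, rise, and back off towards the base.

Request:
send_rows(
  increments=[
    [[0, 0, 0, 0], [0, 0, 0, 0], [0, 0, 0, 0], [0, 0, 0, 0], [0, 0, 0, 0], [0, 0, -0.01, 0], [0, 0, -0.02, 0], [0, 0, -0.03, 0]],
  ],
  hand=-1,
)

```text
clock: 39.25
eef_pos: [0.4822, -0.1153, 0.1008]
tool_rot: [0.978, -0.209, 0.006, 0.003]
ft_force: [1.1, -0.0, 0.1]
grip_width: 0.0853
```

Request:
send_rows(
  increments=[
    [[0, 0, -0.03, 0], [0, 0, -0.03, 0], [-0.02, 0, -0.02, 0], [-0.03, 0, 0, 0], [-0.03, 0, 0, 0], [-0.02, 0, 0, 0], [-0.01, 0, 0, 0], [0, 0, 0, 0]],
  ],
)

```text
clock: 40.05
eef_pos: [0.3818, -0.0691, 0.1928]
tool_rot: [0.978, -0.21, 0.016, 0.003]
ft_force: [0.2, -0.6, 0.9]
grip_width: 0.0855
```

Run:
```python
from h import *
for q in ("top","scene"):
    c=viewer.camera(q); cv2.imwrite(f"pics/{q}9.png",c["image"][:,:,::-1]); P=cloud(c); z=P[...,2]
    for n,(x,y) in dict(red=(.6595,.008),blue=(.485,-.1165),yellow=(.487,-.3092),box=(.6594,.202),meter=(.6286,-.1966),jar=(.452,.3011)).items():
        a=(np.hypot(P[...,0]-x,P[...,1]-y)<.075)&(z>(.068 if q=="scene" and n in("red","blue","yellow") else .02))&(z<.09)
        if a.sum()>50: print(q,n,x,y,rect(P[a]),np.median(z[a]))
o=bot.get_obs(); print(o["eef_pos"],o["clock"],o["joint_vel"].max() if hasattr(o["joint_vel"],'max') else o["joint_vel"])
```

```text
top red 0.6595 0.008 [659.6   5.5  41.2  60.5 -28.5] 0.07042228571245285
top blue 0.485 -0.1165 [ 486.3 -118.5   40.1   60.8  -23.7] 0.0712233768021936
top yellow 0.487 -0.3092 [ 489.2 -310.8   40.4   61.6   21.6] 0.0712739265731881
top box 0.6594 0.202 [659.9 202.   73.   73.1   5.5] 0.04840443871836608
top meter 0.6286 -0.1966 [ 628.7 -196.8   68.7  111.5   19.3] 0.034665344512673224
top jar 0.452 0.3011 [451.9 301.3  58.1  58.5 -54.7] 0.06430094056411595
scene red 0.6595 0.008 [660.9   6.6  40.   43.8  61.5] 0.07247535724059706
scene blue 0.485 -0.1165 [ 486.2 -116.5   39.8   44.7   65.8] 0.07293317576249675
scene yellow 0.487 -0.3092 [ 488.3 -310.7   43.    44.9  -67.1] 0.0737118263732981
scene box 0.6594 0.202 [660.7 202.4  74.1  77.7   4.6] 0.04760680311340648
scene meter 0.6286 -0.1966 [ 628.2 -195.2   69.4  111.8   18.7] 0.035146011457685145
scene jar 0.452 0.3011 [455.6 302.8  60.8  60.8 -28.4] 0.05597398158132577
[ 0.38335934 -0.06964259  0.19282101] 40.15 0.020786096229802632
```

View pics/top9.png

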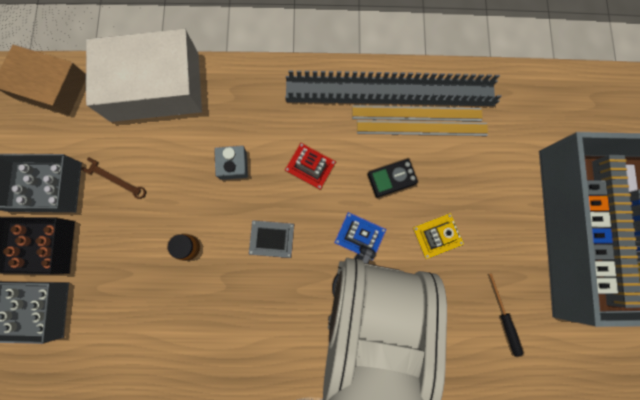

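View pics/scene9.png

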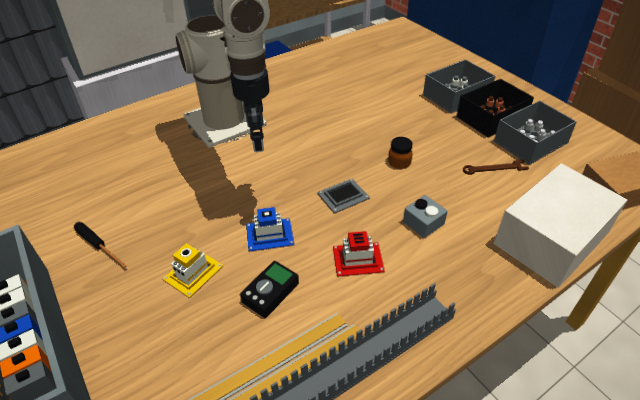

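Both views show each unit upright in its own colour's holder: red at (311,163), blue at (361,235) and yellow at (440,236) in the top view. They are within 3 mm of the pocket centres, with cap tops at about 72–73 mm as they should be when seated. The bystanders have not moved and the gripper is clear, so I'm handing in.

```bash
python3 -c "
from workcell import order
print(order.job_done())"
```

```text
the job is handed in; nothing more can be done
None
```

I moved all three units into the holders of their own colour and handed the job in at about 40 s of the 93 s allowed. The order was blue to grey, yellow to yellow, red to red, then blue from grey to blue. Each unit was lowered to the pocket floor before release.

**Units:** in the last top and scene pictures every unit is upright and within about 3 mm of its pocket centre. They are within about 1° of square by the top view, with cap tops at about 72–74 mm against the expected 72 mm.

**Bystanders:** the top camera puts the button box, meter and jar within 1 mm of where they started. The gripper was open and clear of everything.

**Disagreements:**
- The two cameras differed by up to about 2 mm on the unit positions.
- The scene camera put the jar about 4 mm from its start. I take that as a viewing-angle effect, since it sees the jar from the side.
- The tool overshot by several mm and tilted up to about 2.4° during the work. I corrected the offsets before each grasp and placing, and the tilt left no visible effect on the seated units.

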